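# Switch on the dual-ring hob zone under the wide pan

## Task

Keep the food in the wide pan warm: switch on the cooking zone it stands on with both heating rings and leave it on low. Press that zone's knob in to free it from off and turn it clockwise all the way to the sprung end stop, which cuts in the outer ring, then turn it back to the low mark and let go. Do not touch the other two knobs, and leave the pans where they are.

Things in the scene. Friction and masses are not known exactly. Their poses are not given: they have to be found in the camera images.
- knob_l (a joint): angle of the left knob, rad, growing clockwise seen from above: 0 = off (pointer away from the robot), low mark (printed dot) at 0.9. 0.03 N m of friction holds it. The ring switch begins to resist (0.06 rising to 0.1 N m) somewhere from 1.75 to 2.2, different in every control, and the hard end stop is 0.35 beyond; let go there, it springs back about 0.4.
- knob_m (a joint): angle of the middle knob, rad, growing clockwise seen from above: 0 = off (pointer away from the robot), low mark (printed dot) at 0.9. 0.03 N m of friction holds it. The ring switch begins to resist (0.06 rising to 0.1 N m) somewhere from 1.75 to 2.2, different in every control, and the hard end stop is 0.35 beyond; let go there, it springs back about 0.4.
- knob_r (a joint): angle of the right knob, rad, growing clockwise seen from above: 0 = off (pointer away from the robot), low mark (printed dot) at 0.9. 0.03 N m of friction holds it. The ring switch begins to resist (0.06 rising to 0.1 N m) somewhere from 1.75 to 2.2, different in every control, and the hard end stop is 0.35 beyond; let go there, it springs back about 0.4.
- ringsw_l (a joint): switch of the outer heating ring inside the left knob's control, out of sight: 0 at rest, above 0.28 = tripped, 0.35 with the knob at its end stop
- ringsw_m (a joint): switch of the outer heating ring inside the middle knob's control, out of sight: 0 at rest, above 0.28 = tripped, 0.35 with the knob at its end stop
- ringsw_r (a joint): switch of the outer heating ring inside the right knob's control, out of sight: 0 at rest, above 0.28 = tripped, 0.35 with the knob at its end stop
- knob_l_grip (a point): axis of the left knob, half-way up its grip bar; turns with it: x along the bar to the pointer, z up. Bar (aluminium, dark pointer line): 58 long, 13 thick, 27 high, top 13 mm above this point. At its foot, 13 mm below this point, a round skirt 58 in diameter, 8 thick; fingertips beside the bar can press on it. Neighbours' axes are 72 mm away, in a row across the hob's front.
- knob_m_grip (a point): axis of the middle knob, half-way up its grip bar; turns with it: x along the bar to the pointer, z up. Bar (aluminium, dark pointer line): 58 long, 13 thick, 27 high, top 13 mm above this point. At its foot, 13 mm below this point, a round skirt 58 in diameter, 8 thick; fingertips beside the bar can press on it. Neighbours' axes are 72 mm away, in a row across the hob's front.
- knob_r_grip (a point): axis of the right knob, half-way up its grip bar; turns with it: x along the bar to the pointer, z up. Bar (aluminium, dark pointer line): 58 long, 13 thick, 27 high, top 13 mm above this point. At its foot, 13 mm below this point, a round skirt 58 in diameter, 8 thick; fingertips beside the bar can press on it. Neighbours' axes are 72 mm away, in a row across the hob's front.
- shaft_l: shaft carrying the left knob; origin on its axis at the glass when up (16 mm below the skirt's top); sinks but does not turn; z up. Safety lock: in off the knob turns only while pressed straight down at least 5.5 of its 7 mm spring travel (4 N to start, 8.5 N at the bottom). Past 0.65 rad it needs no pressing and, let go, springs up again.
- shaft_m: shaft carrying the middle knob; origin on its axis at the glass when up (16 mm below the skirt's top); sinks but does not turn; z up. Safety lock: in off the knob turns only while pressed straight down at least 5.5 of its 7 mm spring travel (4 N to start, 8.5 N at the bottom). Past 0.65 rad it needs no pressing and, let go, springs up again.
- shaft_r: shaft carrying the right knob; origin on its axis at the glass when up (16 mm below the skirt's top); sinks but does not turn; z up. Safety lock: in off the knob turns only while pressed straight down at least 5.5 of its 7 mm spring travel (4 N to start, 8.5 N at the bottom). Past 0.65 rad it needs no pressing and, let go, springs up again.
- zone_l (a point): centre, on the glass, of the left cooking zone (two printed circles, 101 and 164 mm in diameter: inner and outer heating ring); it is served by the left knob. Zones are 180 mm apart, 160 mm behind the knob row; x axis of the hob: away from the knobs
- zone_m (a point): centre, on the glass, of the middle cooking zone (two printed circles, 101 and 164 mm in diameter: inner and outer heating ring); it is served by the middle knob. Zones are 180 mm apart, 160 mm behind the knob row; x axis of the hob: away from the knobs
- zone_r (a point): centre, on the glass, of the right cooking zone (two printed circles, 101 and 164 mm in diameter: inner and outer heating ring); it is served by the right knob. Zones are 180 mm apart, 160 mm behind the knob row; x axis of the hob: away from the knobs
- hob: glass hob in a low steel case, 560 wide x 310 deep x 45 mm high, fixed; origin under its centre on the worktop, x from the knob row to the back, y to the left, z up. Knob row 105 mm in front of the centre, zones 55 mm behind it
- wide_pan_mid (a point): the wide pan: low lidded steel casserole 148 mm in diameter, rim 55 high, 83 with the lid's knob, two loop handles; point on its axis 27.5 mm above its bottom; loose
- sauce_pan_mid (a point): small lidded steel saucepan 100 mm in diameter, 86 high with the lid's knob, one long handle; point on its axis 29 mm above its bottom; loose
- milk_pan_mid (a point): small open steel milk pan 84 mm in diameter, 70 high, one long handle; point on its axis 33 mm above its bottom; loose

How it is judged:
On the way, in this order (a step that is already met when the one before it is completed fails the run):
1. the knob of the wide pan's zone is freed from off and turned clockwise to its end stop, tripping the outer ring's switch (past 0.28 rad) (((horizontal distance between wide_pan_mid and zone_l below 0.06 m and value of joint ringsw_l above 0.28 rad) or (horizontal distance between wide_pan_mid and zone_m below 0.06 m and value of joint ringsw_m above 0.28 rad) or (horizontal distance between wide_pan_mid and zone_r below 0.06 m and value of joint ringsw_r above 0.28 rad))), for 0.1 s.
2. that knob is turned back to the low mark (0.9 rad, within 0.15) (((horizontal distance between wide_pan_mid and zone_l below 0.06 m and value of joint knob_l between 0.75 and 1.05 rad) or (horizontal distance between wide_pan_mid and zone_m below 0.06 m and value of joint knob_m between 0.75 and 1.05 rad) or (horizontal distance between wide_pan_mid and zone_r below 0.06 m and value of joint knob_r between 0.75 and 1.05 rad))), for 0.2 s.
At the end, for the whole second after the job is handed in: The knob of the zone that carries the wide pan stands still at the low mark (0.9 rad, within 0.15) after having been at its end stop; the other two knobs are still off (under 0.06 rad); all three pans stand upright within 20 mm of where they were (((horizontal distance between wide_pan_mid and zone_l below 0.06 m and value of joint knob_l between 0.75 and 1.05 rad and velocity of joint knob_l between -0.05 and 0.05 rad/s and value of joint each of knob_m, knob_r below 0.06 rad) or (horizontal distance between wide_pan_mid and zone_m below 0.06 m and value of joint knob_m between 0.75 and 1.05 rad and velocity of joint knob_m between -0.05 and 0.05 rad/s and value of joint each of knob_l, knob_r below 0.06 rad) or (horizontal distance between wide_pan_mid and zone_r below 0.06 m and value of joint knob_r between 0.75 and 1.05 rad and velocity of joint knob_r between -0.05 and 0.05 rad/s and value of joint each of knob_l, knob_m below 0.06 rad)) and distance of each of wide_pan_mid, sauce_pan_mid, milk_pan_mid from where it was at the start of the episode below 0.02 m and angle between each of wide_pan_mid, sauce_pan_mid, milk_pan_mid's own z axis and vertical below 0.1 rad); the robot touches nothing.
It fails at once if another zone's knob is touched (more than 1 N) ((horizontal distance between wide_pan_mid and zone_l below 0.06 m and (contact force between any of shaft_m, shaft_r and the fingers above 1 N or contact force between any of shaft_m, shaft_r and the arm above 1 N)) or (horizontal distance between wide_pan_mid and zone_m below 0.06 m and (contact force between any of shaft_l, shaft_r and the fingers above 1 N or contact force between any of shaft_l, shaft_r and the arm above 1 N)) or (horizontal distance between wide_pan_mid and zone_r below 0.06 m and (contact force between any of shaft_l, shaft_m and the fingers above 1 N or contact force between any of shaft_l, shaft_m and the arm above 1 N))).
It fails at once if a pan is shoved more than 20 mm (distance of any of wide_pan_mid, sauce_pan_mid, milk_pan_mid from where it was at the start of the episode above 0.02 m).
It also fails if it takes over 58 s, if anything falls off the work surface, if the arm or the gripper's body presses on something with over 40 N, if the wrist force passes 120 N, or if a joint passes its speed limit or range.

## Robot

A 7-joint arm with a two-finger parallel gripper is mounted at the origin on a cart in front of the work surface, level with it; the furniture and walls round the work are solid. World frame = base frame: x ahead of the robot, y to its left, z up, the work surface at z = 0. Lengths are in m, angles in rad, forces in N, time in s.
With the tool pointing down it reaches from about 0.35 to 0.9 m from the base axis. Payload 8.1 kg.
Tool frame: the origin (TCP) lies at the very end of the fingers, on their centre line; the grasp point (between the pads) lies bot.grip_depth behind it (bot.grip_depth is the distance from the TCP to the grasp point, in m); z points along the fingers, y is the direction in which the jaws open and shut (so a half turn about z gives the same grasp; the last joint's range is limited). The gripper opens to 92 mm and grips with 3 to 60 N. Pads are 19 mm wide; open, the fingers measure 130 mm over their backs; the gripper's body (75 mm by 190 mm) begins 47 mm behind the grasp point.
Start: joints at [-1.223, 0.434, 0.025, 1.573, -0.012, 1.134, -0.075], TCP at [0.272, 0.563, 0.227] pointing down, gripper open.
Joint ranges: [-2.62, 2.62], [-0.44, 2.09], [-1.27, 1.32], [0.08, 2.57], [-1.32, 4.46], [0.12, 2], [-2.74, 2.74]. Speed limits (rad/s): [2.22, 2.22, 3.01, 3.01, 3.14, 3.14, 3.14].

## Interface

Orientations are given as a rotation vector (axis times angle).
In Python, from cell import bot, cams, spotter gives the robot as it stands.
- The arm moves only by the tool arm_command, never from a script. Its argument "targets" is a list of rows, each a list of 3 entries, a list of its own where there are three numbers: the closure, from 0 (fully open) to 1 (shut), then the shift along the tool's x, y, z in cm, then the turn, a rotation vector about the tool's x, y, z in rad. In form: [[grip, [dx, dy, dz], [rx, ry, rz]], ...]. A call has 1 to 20 rows; each row is the pose to reach, as a shift and turn from the pose commanded when the call began, along the tool's axes at that moment; what a row does not reach only later rows make up. A row lasts 1/8 s, in which the tool goes at most 62.5 mm and 10.7 degrees, less where a joint would pass 70% of its speed; a pose out of reach is approached as far as the arm can. A call with a gripper value outside its range is refused whole. The fingers move at their own pace and stop on an object; the grip force is fixed at half the most. Time passes only in rows, so rows that repeat a pose let the fingers close. It gives the time, the measured TCP pose, the force and the opening at its end, in the units of the state.
- bot.observe(): the state, without advancing time (a new reading comes with each control period).
- cams.grab_frame(name): name is "scene" or "side" or "wrist"; returns the picture (400x640x3 uint8, red, green, blue); there is no depth.
- cams.get_calibration(name): a dict with "fovy" (degrees; the focal length in pixels is half the picture's height over the tangent of half this angle, whatever the lens; pixels are square), "cx", "cy" (the principal point, pixels), "k1" (the pictures are not rectified: a ray, as slopes to the right and down, at radius r is drawn at 1 + k1 r^2 times it, then the intrinsics apply), "pose" (4x4, takes a point from camera to world coordinates); the wrist camera has in their place "mount" (4x4, takes a point from camera to tool coordinates, whose origin is the TCP and whose axes are the flange's). Camera axes: x right, y down, z forward; pixel columns grow to the right and rows downward; lengths in m; the calibration is good to about 2 mm. A picture is of the moment at which its call begins: read the wrist's pose just before it. get_calibration takes no time and is no camera call.
- bot.job_done(): hands the job in, once; it reports no verdict.
Trained networks look in the newest picture that a camera, given by its name, has taken for a name from the list of things; names that differ only in an ending like _2 or _b are one class to them, and where a whole thing is asked for, a point or a joint stands for the part that bears it (a point fixed in the world has none). Each returns a list of dicts, best first, with "p" (0 to 1); they miss things now and then, are a little off and sometimes report something else, mostly with a low value. They report only what shows in the picture. A call takes as long as a camera call.
- spotter.trace(camera, target): "region" (400x640 bool, what is visible of it) and "extent" ([centre column, centre row, width, height] in pixels, round what is visible of it).
- spotter.spot_point(camera, target): "at" ([row, column] in pixels: a listed point, or the origin of a listed thing).
The state is a dict: "t": time; "joint_positions": joint angles; "joint_vel": joint speeds; "tau": joint torques, N m; "tcp_pos": TCP position; "orientation": TCP orientation; "ft_force": force on the tool from outside, world axes, zero at the start; "wrist_torque": the same for the moment, N m; "finger_gap": finger opening in m.
Only numpy, scipy, OpenCV 4.12 (cv2) and the standard library are available. Lean on these libraries where they do the work, as an engineer would, in place of code of your own. Each camera call takes 0.05 s, during which the arm holds its last target. There are 200 camera calls.

## Working session

There is one attempt and no reset: what is moved stays moved. The work goes in short steps, Python scripts to look and compute and a tool call to move; the robot and the scene stay as the last step left them, time stands still between calls to the robot, and variables do not carry over. Pictures are saved under pics/ and viewed, about 8 in all and at most 12, crops included, and the job is handed in when it is done.

Besides the shell and the picture viewer there is one more tool, called after ">>>" as name(argument=value, ...), one argument or row to a line, values as JSON. arm_command: Moves the arm, as the interface text tells. Its arguments: {"type":"object","properties":{"targets":{"type":"array","items":{"type":"array"}}},"required":["targets"]}

```bash
mkdir -p pics; cat > h.py <<'E'
import numpy as np, cv2
from scipy.spatial.transform import Rotation as R
from cell import bot, cams, spotter
def tool():
    s=bot.observe(); T=np.eye(4); T[:3,:3]=R.from_rotvec(s["orientation"]).as_matrix(); T[:3,3]=s["tcp_pos"]; return T,s
def grab(n):
    T,_=tool(); c=cams.get_calibration(n); im=cams.grab_frame(n)
    P=T@np.array(c["mount"]) if "mount" in c else np.array(c["pose"])
    return im,c,P
def ray(c,P,row,col):
    f=200/np.tan(np.radians(c["fovy"])/2)
    d=np.array([(col-c["cx"])/f,(row-c["cy"])/f]); u=d.copy()
    for _ in range(20): u=d/(1+c["k1"]*(u@u))
    return P[:3,3],P[:3,:3]@np.array([u[0],u[1],1])
def onz(c,P,row,col,z):
    o,d=ray(c,P,row,col); return o+d*(z-o[2])/d[2]
def save(n,im): cv2.imwrite("pics/"+n,cv2.cvtColor(im,cv2.COLOR_RGB2BGR))
E
cat > a.py <<'E'
from h import *
np.set_printoptions(precision=4,suppress=True)
_,s=tool(); print(s)
Z={"knob_l_grip":.045+.029,"knob_m_grip":.074,"knob_r_grip":.074,"zone_l":.045,"zone_m":.045,"zone_r":.045,"wide_pan_mid":.0725,"sauce_pan_mid":.074,"milk_pan_mid":.078,"hob":0}
for n in ["scene","side"]:
    im,c,P=grab(n); save(n+"0.png",im)
    print(n,P[:3,3],P[:3,2])
    for k,z in Z.items():
        r=spotter.spot_point(n,k)
        for q in r[:2]: print(k,round(q["p"],2),np.round(q["at"],1),onz(c,P,*q["at"],z))
E
python3 a.py
```

```text
{'t': 0.0, 'joint_positions': array([-1.2226,  0.4352,  0.025 ,  1.5741, -0.0116,  1.134 , -0.0751]), 'joint_vel': array([-0.0005, -0.0008,  0.0008, -0.0011, -0.    ,  0.0004, -0.0009]), 'tau': array([ -0.001 , -66.7845,   0.985 , -31.4468,  -0.0604,   0.0432,
         0.0002]), 'tcp_pos': array([0.2721, 0.5621, 0.226 ]), 'orientation': array([-0.7022, -3.0619,  0.0024]), 'ft_force': array([-0.8981,  0.114 , -0.0861]), 'wrist_torque': array([ 0.0142, -0.0022,  0.009 ]), 'finger_gap': 0.09176494655096673}
scene [ 0.2349 -0.6471  0.5572] [ 0.3953  0.7515 -0.5283]
knob_l_grip 0.9 [196.3 248.2] [0.4664 0.0973 0.074 ]
knob_l_grip 0.3 [206.7 248.8] [0.4535 0.0606 0.074 ]
knob_m_grip 0.66 [213.8 256.9] [0.4581 0.0294 0.074 ]
knob_r_grip 0.7 [234.6 270.4] [ 0.4544 -0.0443  0.074 ]
zone_l 0.69 [171.1 302.7] [0.6327 0.1808 0.045 ]
zone_l 0.21 [245.9 375.7] [ 0.6205 -0.1366  0.045 ]
zone_m 0.69 [171.1 302.7] [0.6327 0.1808 0.045 ]
zone_m 0.21 [245.9 375.7] [ 0.6205 -0.1366  0.045 ]
zone_r 0.69 [171.1 302.7] [0.6327 0.1808 0.045 ]
zone_r 0.21 [245.9 375.7] [ 0.6205 -0.1366  0.045 ]
wide_pan_mid 0.87 [196.8 331.2] [0.6127 0.0112 0.0725]
sauce_pan_mid 0.7 [251.3 269.2] [ 0.434  -0.0864  0.074 ]
sauce_pan_mid 0.66 [245.2 377.6] [ 0.6026 -0.1656  0.074 ]
milk_pan_mid 0.72 [161.2 297.7] [0.6184 0.1752 0.078 ]
milk_pan_mid 0.6 [245.3 380.6] [ 0.6038 -0.1724  0.078 ]
hob 0.61 [234.2 307.6] [0.5553 0.0103 0.    ]
side [ 0.1127 -0.6638  0.4173] [ 0.5067  0.7667 -0.3942]
knob_l_grip 0.68 [198.5 247.8] [0.4546 0.1029 0.074 ]
knob_m_grip 0.84 [210.6 264.2] [0.455  0.0307 0.074 ]
knob_r_grip 0.9 [223.4 283.2] [ 0.4579 -0.0381  0.074 ]
milk_pan_mid 0.97 [168.3 297.5] [0.6349 0.2044 0.078 ]
hob 0.58 [236.3 313.7] [0.5552 0.0096 0.    ]
```

View pics/scene0.png

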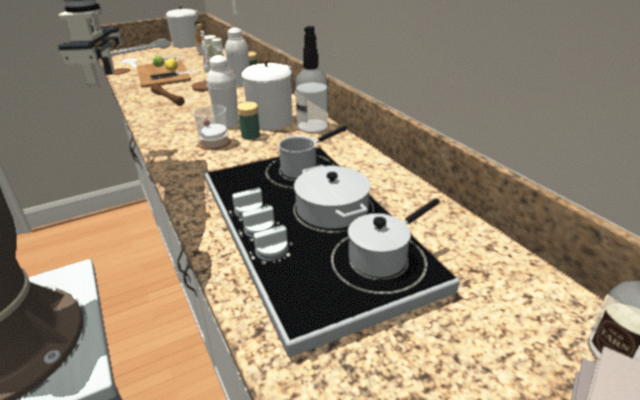

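View pics/side0.png

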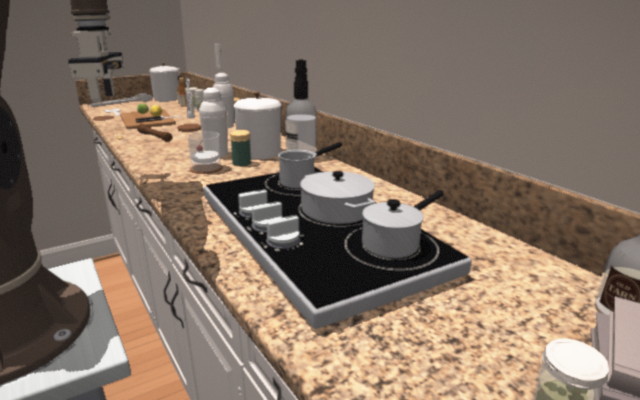

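The wide pan (scene pixel ~332,196) stands on the middle zone, so knob_m is the target. It lies near (0.456, 0.031). The milk pan is on the left zone and the saucepan on the right.

```bash
cat > d.py <<'E'
import sys
from h import *
np.set_printoptions(precision=4,suppress=True)
# args: x y z yaw : target TCP, yaw = ccw rotation of hob; tool x = -hob x
x,y,z,w=map(float,sys.argv[1:5])
T,s=tool(); G=R.from_euler("z",w)*R.from_rotvec([0,np.pi,0])
print("shift cm",100*T[:3,:3].T@(np.array([x,y,z])-T[:3,3]),"turn",(R.from_matrix(T[:3,:3]).inv()*G).as_rotvec(),"depth",bot.grip_depth,"t",s["t"])
E
python3 d.py .272 .4 .30 0.02; python3 d.py .45 .03 .22 0.02
```

```text
shift cm [ -7.0547 -14.6462  -7.3258] turn [ 0.      0.     -0.4709] depth 0.0188 t 1.1
shift cm [-39.199  -40.1921   0.6738] turn [ 0.      0.     -0.4709] depth 0.0188 t 1.1
```

>>> arm_command(
  targets=[
    [0,[-3,-7,-5],[0,0,-0.1]],
    [0,[-7,-14.6,-7.3],[0,0,-0.25]],
    [0,[-12,-19,-7.3],[0,0,-0.4]],
    [0,[-17,-22,-7.3],[0,0,-0.47]],
    [0,[-22,-26,-7.3],[0,0,-0.47]],
    [0,[-27,-30,-6],[0,0,-0.47]],
    [0,[-31,-33.5,-4],[0,0,-0.47]],
    [0,[-35,-37,-2],[0,0,-0.47]],
    [0,[-39.2,-40.2,0],[0,0,-0.47]],
    [0.5,[-39.2,-40.2,0.7],[0,0,-0.47]],
    [0.5,[-39.2,-40.2,0.7],[0,0,-0.47]],
    [0.5,[-39.2,-40.2,0.7],[0,0,-0.47]],
  ],
)

```text
t: 2.6
tcp_pos: [0.4499, 0.0307, 0.22]
orientation: [-0.031, 3.141, 0.001]
ft_force: [0.5, 1.2, 0.6]
finger_gap: 0.0665
```

```bash
cat > w.py <<'E'
import sys
from h import *
np.set_printoptions(precision=4,suppress=True)
im,c,P=grab("wrist"); save(sys.argv[1],im)
T,s=tool(); print(s["tcp_pos"],s["orientation"],s["joint_positions"],s["finger_gap"],s["t"])
for k,z in {"knob_l_grip":.074,"knob_m_grip":.074,"knob_r_grip":.074,"wide_pan_mid":.0725}.items():
    for q in spotter.spot_point("wrist",k)[:2]: print(k,round(q["p"],2),np.round(q["at"],1),onz(c,P,*q["at"],z))
E
python3 w.py w1.png
```

```text
[0.45   0.0311 0.2202] [-0.0324  3.1409  0.001 ] [-0.489   0.1514  0.3466  2.0069 -0.0619  0.9924  1.4792] 0.0625058058854608 2.65
knob_l_grip 0.79 [206.6 374.1] [0.4636 0.0923 0.074 ]
knob_m_grip 0.77 [199.6 308.5] [0.4574 0.0231 0.074 ]
knob_r_grip 0.83 [191.3 237.8] [ 0.45   -0.0507  0.074 ]
```

View pics/w1.png

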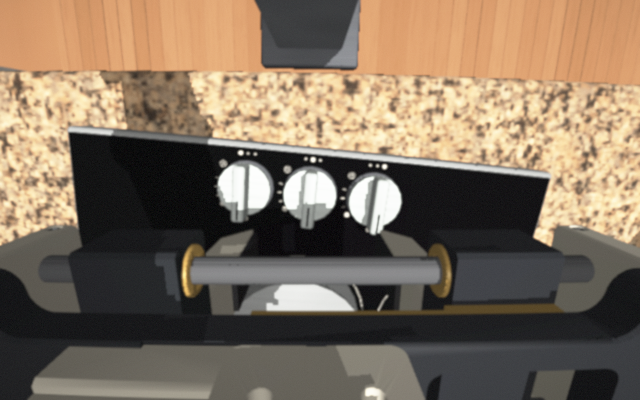

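The knobs appear at (245,188), (309,193) and (375,200). The hob edge slopes by about 0.1 rad, so the hob is yawed slightly clockwise. I'll fit that yaw, then come down.

```bash
cat > e.py <<'E'
from h import *
T,s=tool(); c=cams.get_calibration("wrist"); P=T@np.array(c["mount"])
a=onz(c,P,130,90,.045); b=onz(c,P,174,540,.045); d=a-b; print(a,b,np.arctan2(-d[0],d[1])if d[1]>0 else np.arctan2(d[0],-d[1]))
E
python3 e.py; python3 d.py .457 .0225 .125 -.095
```

```text
[ 0.39082735 -0.22006693  0.045     ] [0.428902   0.28664186 0.045     ] -0.07500014822183515
shift cm [-0.6753 -0.8566  9.5174] turn [0.0006 0.0008 0.1158] depth 0.0188 t 2.85
```

>>> arm_command(
  targets=[
    [0.65,[-0.3,-0.4,3],[0,0,0.06]],
    [0.65,[-0.7,-0.9,6],[0,0,0.105]],
    [0.65,[-0.7,-0.9,9],[0,0,0.105]],
    [0.65,[-0.7,-0.9,9.5],[0,0,0.105]],
    [0.65,[-0.7,-0.9,9.5],[0,0,0.105]],
  ],
)

```text
t: 3.48
tcp_pos: [0.4574, 0.0213, 0.1253]
orientation: [0.134, 3.139, 0.0]
ft_force: [0.0, -0.6, 0.4]
finger_gap: 0.0324
```

```bash
python3 w.py w2.png
```

```text
[0.4578 0.0214 0.1257] [0.134  3.1375 0.0007] [-0.4436  0.2951  0.3474  2.1124 -0.1454  0.7549  1.4814] 0.03198546442305059 3.525
knob_m_grip 0.73 [220.1 318.3] [0.457  0.0231 0.074 ]
knob_r_grip 0.92 [220.4 220.9] [ 0.4513 -0.0484  0.074 ]
```

View pics/w2.png

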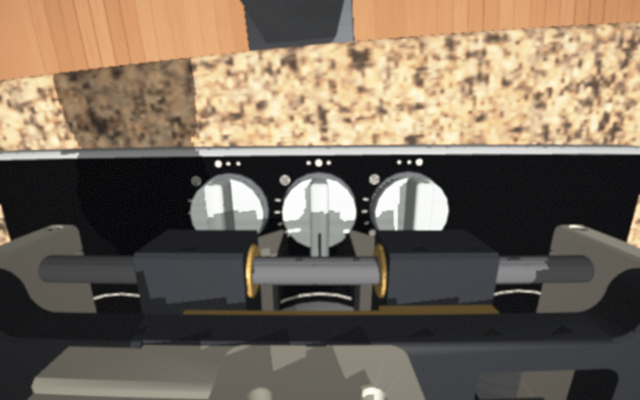

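>>> arm_command(
  targets=[
    [0.65,[0,0.1,3],[0,0,0]],
    [0.65,[0,0.1,5],[0,0,0]],
    [0.65,[0,0.1,6.2],[0,0,0]],
    [0.65,[0,0.1,6.2],[0,0,0]],
    [1,[0,0.1,6.2],[0,0,0]],
    [1,[0,0.1,6.2],[0,0,0]],
    [1,[0,0.1,6.2],[0,0,0]],
    [1,[0,0.1,6.2],[0,0,0]],
  ],
)

```text
t: 4.72
tcp_pos: [0.4579, 0.0233, 0.0633]
orientation: [0.133, 3.137, 0.002]
ft_force: [0.4, 5.1, 2.8]
finger_gap: 0.0133
```

>>> arm_command(
  targets=[
    [1,[0,0.1,0.4],[0,0,0]],
    [1,[0,0.1,0.9],[0,0,0]],
    [1,[0,0.1,0.9],[0,0,0]],
  ],
)

```text
t: 5.1
tcp_pos: [0.4585, 0.0234, 0.0548]
orientation: [0.135, 3.136, 0.002]
ft_force: [-3.1, 2.0, 18.0]
finger_gap: 0.0129
```

>>> arm_command(
  targets=[
    [1,[0,0,0.1],[0,0,0.1]],
    [1,[0,0,0.1],[0,0,0.25]],
    [1,[0,0,0.1],[0,0,0.4]],
    [1,[0,0,0.1],[0,0,0.55]],
    [1,[0,0,0.1],[0,0,0.7]],
    [1,[0,0,0.1],[0,0,0.8]],
    [1,[0,0,0.1],[0,0,0.8]],
  ],
)

```text
t: 5.98
tcp_pos: [0.458, 0.0222, 0.0545]
orientation: [1.35, 2.835, 0.002]
ft_force: [-8.5, -1.4, 40.9]
finger_gap: 0.0127
```

```bash
cat > s.py <<'E'
from h import *
T,s=tool(); x=T[:3,0]
print("cw angle",-( (np.arctan2(x[1],x[0])-np.pi+.085+np.pi)%(2*np.pi)-np.pi),"F",s["ft_force"].round(2),"M",s["wrist_torque"].round(3),"gap",s["finger_gap"],"q7",s["joint_positions"][6],"p",s["tcp_pos"].round(4),s["t"])
E
python3 s.py; python3 - <<'E'
from h import *
im,_,_=grab("scene"); save("sc1.png",cv2.resize(im[120:320,180:440],None,fx=3,fy=3))
E
```

```text
cw angle 0.803726941621679 F [-8.51 -1.4  40.92] M [-0.677  2.056  0.005] gap 0.012660289018638088 q7 0.9371547575714388 p [0.458  0.0222 0.0545] 5.975
```

View pics/sc1.png

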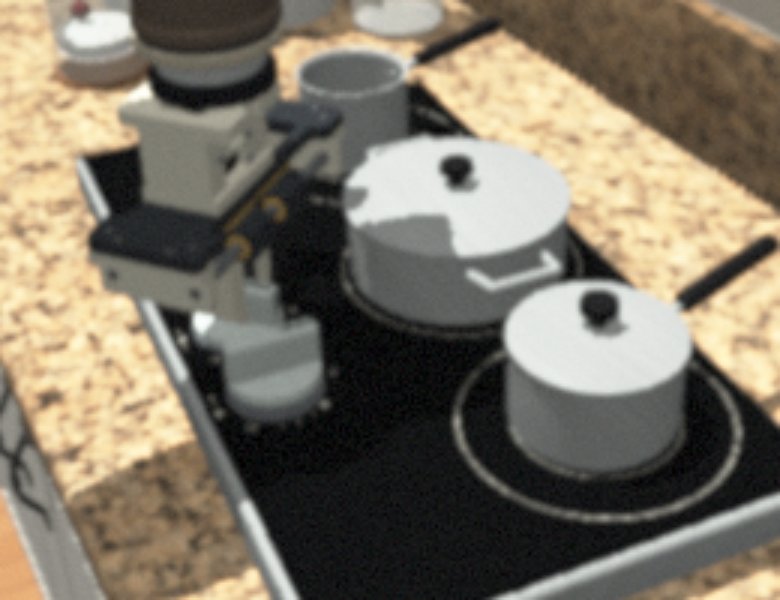

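>>> arm_command(
  targets=[
    [1,[0,0,-0.5],[0,0,0]],
    [1,[0,0,-1.0],[0,0,0.1]],
    [1,[0,0,-1.0],[0,0,0.25]],
    [1,[0,0,-1.0],[0,0,0.4]],
    [1,[0,0,-1.0],[0,0,0.55]],
    [1,[0,0,-1.0],[0,0,0.7]],
    [1,[0,0,-1.0],[0,0,0.8]],
    [1,[0,0,-1.0],[0,0,0.8]],
  ],
)

```text
t: 7.02
tcp_pos: [0.4565, 0.0222, 0.0625]
orientation: [2.345, 2.09, -0.003]
ft_force: [-3.0, -4.6, 3.2]
finger_gap: 0.013
```

```bash
python3 s.py
```

```text
cw angle 1.6009582129968074 F [-2.96 -4.58  3.2 ] M [-0.915  0.733  0.062] gap 0.01302313405924063 q7 0.3192314273396168 p [0.4565 0.0222 0.0625] 7.025
```

>>> arm_command(
  targets=[
    [1,[0,0,0],[0,0,0.12]],
    [1,[0,0,0],[0,0,0.25]],
    [1,[0,0,0],[0,0,0.38]],
    [1,[0,0,0],[0,0,0.48]],
    [1,[0,0,0],[0,0,0.48]],
  ],
)

```text
t: 7.65
tcp_pos: [0.4559, 0.0224, 0.0623]
orientation: [-2.774, -1.473, 0.004]
ft_force: [-4.6, -2.6, 3.6]
finger_gap: 0.0124
```

```bash
python3 s.py
```

```text
cw angle 2.0801994941884496 F [-4.58 -2.56  3.6 ] M [-0.749  1.17  -0.022] gap 0.012433846488091272 q7 -0.03664298666812107 p [0.4559 0.0224 0.0623] 7.65
```

>>> arm_command(
  targets=[
    [1,[0,0,0],[0,0,0.06]],
    [1,[0,0,0],[0,0,0.12]],
    [1,[0,0,0],[0,0,0.12]],
  ],
)

```text
t: 8.02
tcp_pos: [0.4558, 0.0225, 0.0624]
orientation: [-2.857, -1.305, 0.004]
ft_force: [-5.1, -2.2, 4.2]
finger_gap: 0.0125
```

```bash
python3 s.py
```

```text
cw angle 2.199495965009829 F [-5.06 -2.24  4.23] M [-0.617  1.361  0.047] gap 0.012544302556535616 q7 -0.12509366314169285 p [0.4558 0.0225 0.0624] 8.025
```

>>> arm_command(
  targets=[
    [1,[0,0,0],[0,0,0.06]],
    [1,[0,0,0],[0,0,0.12]],
    [1,[0,0,0],[0,0,0.12]],
  ],
)

```text
t: 8.4
tcp_pos: [0.4556, 0.0226, 0.0623]
orientation: [-2.93, -1.132, 0.004]
ft_force: [-5.5, -2.8, 3.8]
finger_gap: 0.0129
```

```bash
python3 s.py
```

```text
cw angle 2.3192945870175947 F [-5.47 -2.79  3.81] M [-0.457  1.465  0.059] gap 0.012885085276388878 q7 -0.21413356605496267 p [0.4556 0.0226 0.0623] 8.4
```

>>> arm_command(
  targets=[
    [1,[0,0,0],[0,0,0.06]],
    [1,[0,0,0],[0,0,0.12]],
    [1,[0,0,0],[0,0,0.12]],
  ],
)

```text
t: 8.78
tcp_pos: [0.4555, 0.0227, 0.0623]
orientation: [-2.992, -0.954, 0.005]
ft_force: [-6.1, -1.7, 4.5]
finger_gap: 0.0128
```

```bash
python3 s.py
```

```text
cw angle 2.4392686386560363 F [-6.07 -1.65  4.52] M [-0.377  1.478  0.07 ] gap 0.012805137283653454 q7 -0.3035279178646418 p [0.4555 0.0227 0.0623] 8.775
```

>>> arm_command(
  targets=[
    [1,[0,0,0],[0,0,0.06]],
    [1,[0,0,0],[0,0,0.12]],
    [1,[0,0,0],[0,0,0.12]],
  ],
)

```text
t: 9.15
tcp_pos: [0.4554, 0.0229, 0.0623]
orientation: [-3.044, -0.774, 0.005]
ft_force: [-6.7, -0.6, 5.8]
finger_gap: 0.0129
```

```bash
python3 s.py
```

```text
cw angle 2.5586987224312985 F [-6.66 -0.57  5.85] M [-0.128  1.579  0.294] gap 0.012853041445249368 q7 -0.39300045095615654 p [0.4554 0.0229 0.0623] 9.15
```

>>> arm_command(
  targets=[
    [1,[0,0,0],[0,0,0.05]],
    [1,[0,0,0],[0,0,0.05]],
    [1,[0,0,0],[0,0,0.05]],
  ],
)

```text
t: 9.52
tcp_pos: [0.4554, 0.023, 0.0623]
orientation: [-3.062, -0.7, 0.005]
ft_force: [-6.1, -1.0, 6.0]
finger_gap: 0.0132
```

```bash
python3 s.py
```

```text
cw angle 2.6073392720441837 F [-6.15 -1.02  5.97] M [-0.155  1.609  0.6  ] gap 0.013154726992150879 q7 -0.4296298179147752 p [0.4554 0.023  0.0623] 9.525
```

>>> arm_command(
  targets=[
    [1,[0,0,0],[0,0,-0.1]],
    [1,[0,0,0],[0,0,-0.25]],
    [1,[0,0,0],[0,0,-0.4]],
    [1,[0,0,0],[0,0,-0.55]],
    [1,[0,0,0],[0,0,-0.7]],
    [1,[0,0,0],[0,0,-0.85]],
    [1,[0,0,0],[0,0,-1.0]],
    [1,[0,0,0],[0,0,-1.15]],
    [1,[0,0,0],[0,0,-1.3]],
    [1,[0,0,0],[0,0,-1.45]],
    [1,[0,0,0],[0,0,-1.58]],
    [1,[0,0,0],[0,0,-1.66]],
    [1,[0,0,0],[0,0,-1.68]],
    [1,[0,0,0],[0,0,-1.68]],
  ],
)

```text
t: 11.28
tcp_pos: [0.4574, 0.0224, 0.0626]
orientation: [1.529, 2.744, -0.001]
ft_force: [1.0, -4.4, -6.3]
finger_gap: 0.0125
```

```bash
python3 s.py
```

```text
cw angle 0.9316489857367252 F [ 0.99 -4.35 -6.28] M [-1.199 -0.289  0.048] gap 0.012539165275639353 q7 0.8227253792896535 p [0.4574 0.0224 0.0626] 11.275
```

>>> arm_command(
  targets=[
    [0.7,[0,0,0],[0,0,-0.03]],
    [0.7,[0,0,0],[0,0,-0.03]],
    [0.7,[0,0,0],[0,0,-0.03]],
    [0.7,[0,0,-2],[0,0,-0.03]],
    [0.7,[0,0,-5],[0,0,-0.03]],
    [0.7,[0,0,-9],[0,0,-0.1]],
    [0.7,[0,0,-13],[0,0,-0.25]],
    [0.7,[0,0,-15],[0,0,-0.4]],
    [0.7,[0,0,-15],[0,0,-0.55]],
    [0.7,[0,0,-15],[0,0,-0.7]],
    [0.7,[0,0,-15],[0,0,-0.85]],
    [0.7,[0,0,-15],[0,0,-0.93]],
    [0.7,[0,0,-15],[0,0,-0.93]],
  ],
)

```text
t: 12.9
tcp_pos: [0.4572, 0.0231, 0.2128]
orientation: [-0.136, -3.139, -0.0]
ft_force: [-0.5, -0.1, 0.5]
finger_gap: 0.0276
```

```bash
python3 w.py w3.png; python3 s.py; python3 - <<'E'
from h import *
im=cv2.imread("pics/w3.png"); cv2.imwrite("pics/w3c.png",cv2.resize(im[120:270,200:420],None,fx=3.5,fy=3.5,interpolation=cv2.INTER_CUBIC))
E
```

```text
[0.4572 0.0231 0.2128] [-0.1379 -3.1385 -0.0004] [-0.64    0.1789  0.5558  2.0149 -0.1138  0.9773  1.4555] 0.027319658797564563 12.95
knob_l_grip 0.94 [193.  383.9] [0.4618 0.0921 0.074 ]
knob_l_grip 0.29 [192.4 316.5] [0.4553 0.0238 0.074 ]
knob_m_grip 0.71 [193.7 315.5] [0.4566 0.0227 0.074 ]
knob_r_grip 0.64 [194.2 245.1] [ 0.4509 -0.0488  0.074 ]
cw angle 0.0018933843878485845 F [-0.32 -0.12 -0.22] M [0.086 0.004 0.002] gap 0.027506556558767974 q7 1.4563670341583776 p [0.4573 0.0231 0.2127] 13.15
```

View pics/w3c.png

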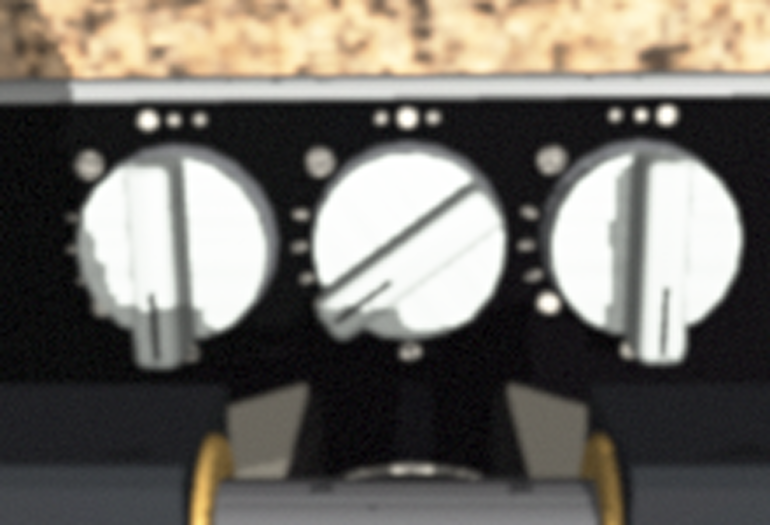

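The middle knob's pointer runs from (390,283) to (338,322) in the crop, about 0.92 rad clockwise from off. Both neighbours point straight to off. I'll compare the pans with the start picture, then hand in.

```bash
python3 - <<'E'
from h import *
im,_,_=grab("scene"); a=cv2.cvtColor(cv2.imread("pics/scene0.png"),cv2.COLOR_BGR2RGB)
for n,b in {"wide":(270,375,165,230),"sauce":(345,440,200,280),"milk":(275,350,120,182)}.items():
    x0,x1,y0,y1=b
    r=cv2.matchTemplate(im[y0-15:y1+15,x0-15:x1+15],a[y0:y1,x0:x1],cv2.TM_CCOEFF_NORMED); _,v,_,l=cv2.minMaxLoc(r); print(n,v,l[0]-15,l[1]-15)
print(bot.observe()["ft_force"]); print(bot.job_done())
E
```

```text
wide 0.9332586526870728 0 0
sauce 0.9772911667823792 0 0
milk 0.9978021383285522 0 0
[-0.79792402 -0.50226996 -0.00936346]
the job is handed in; nothing more can be done
None
```

The wide pan's zone is now on low, and I handed the job in at about 13 s. The pan stands on the middle zone, so I used the middle knob. I pressed it in, turned it clockwise to the end stop, turned it back to the low mark, let go and raised the gripper clear.

- **End stop:** the ring switch is out of sight, so I judged this by torque. It jumped from 0.07 to 0.29 and then 0.60 N m at a tool angle of about 2.55–2.6 rad, well above the ring switch's own 0.1 N m.
- **Middle knob:** its pointer reads about 0.92 rad in the last wrist picture; the low mark is 0.9.
- **Other knobs:** both still point to off in that picture.
- **Pans:** matching the scene picture against the one from the start showed no shift for any of the three.
- **Disagreement:** the side camera put the knob about 7 mm off in y and the hob yaw at about +0.02 rad. The wrist and scene views gave about −0.09, so I used the wrist camera's values, and the grip fitted.
- **Pressing force:** it reached 41 N at the fingertips while pressing in, more than needed but within the 120 N wrist limit.

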